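Sort the power-supply parts into their nests

TASK

Put each of the four loose power-supply parts in its matching nest: the large yellow transformer in the large yellow nest, the small yellow transformer in the small yellow nest, the blue transformer in the blue nest and the black capacitor in the round nest. Set each one down upright, not dropped, flat on the pad inside the lip, the transformers lengthwise and square with their nests, and let go. Leave the multimeter and the cutters where they lie.

Things in the scene. Friction and masses are not known exactly. Their poses are not given: they have to be found in the camera images.
- big_yellow: The large transformer: winding wrapped in yellow tape, dark grey ferrite core, black base; 50 mm long x 38 mm wide x 36 mm high, about 0.12 kg. Its origin is the centre of its underside; x runs along its length, z up. It stands upright, loose, and looks the same turned by half a turn.
- small_yellow: The small transformer: same look with yellow tape, but 32 mm long x 24 mm wide x 28 mm high, about 0.05 kg. Its origin is the centre of its underside; x runs along its length, z up. It stands upright, loose, and looks the same turned by half a turn.
- blue_part: The transformer wrapped in blue tape, dark grey core, black base; 44 mm long x 30 mm wide x 32 mm high, about 0.09 kg. Its origin is the centre of its underside; x runs along its length, z up. It stands upright, loose, and looks the same turned by half a turn.
- capacitor: Capacitor: a black upright can with a silver top, diameter 30 mm, height 45 mm, about 0.05 kg, loose. Its origin is the centre of its underside, z up.
- nest_big_yellow: The large rectangular nest: shallow tray with a yellow pad and a low black lip, inside 68 x 56 mm (outside 76 x 64 mm), x along its length. Fixed. Its origin is the centre of its underside, z up; pad surface (the floor) 3 mm and lip top 9 mm above the origin, lip 4 mm thick.
- nest_small_yellow: The small rectangular nest with a yellow pad and a low black lip, inside 50 x 42 mm (outside 58 x 50 mm), x along its length. Fixed. Its origin is the centre of its underside, z up; pad surface (the floor) 3 mm and lip top 9 mm above the origin, lip 4 mm thick.
- nest_blue: The rectangular nest with a blue pad and a low black lip, inside 62 x 48 mm (outside 70 x 56 mm), x along its length. Fixed. Its origin is the centre of its underside, z up; pad surface (the floor) 3 mm and lip top 9 mm above the origin, lip 4 mm thick.
- nest_round: The round nest with a light grey pad and a low black lip, inside diameter 48 mm (outside 56 mm). Fixed. Its origin is the centre of its underside, z up; pad surface (the floor) 3 mm and lip top 9 mm above the origin, lip 4 mm thick.
- multimeter: Bystander: dark grey hand multimeter, 150 x 75 x 34 mm with a dial to 43 mm, lying at the left (+y) end of the mat, long side along its x. Its origin is the centre of its underside. To be left where it is.
- cutters: Bystander: side cutters with blue handles, about 120 mm long (x), 55 mm wide, 11 mm high, lying at the right (-y) end of the mat. Its origin lies on the table between the handles, near mid-length. To be left where it is.
Mind the look-alikes: they are no part of the job. Leave any red look-alike of the big_yellow alone.

How it is judged:
At the end, for the whole second after the job is handed in: Each part upright (0.12 rad) on the pad of its own nest: origin within 13 mm of the nest centre horizontally and 0 to 7 mm above the nest origin; transformer lengths within 0.3 rad of their nests, either way round; all released and at rest (under 0.02 m/s, 0.2 rad/s) (horizontal distance between big_yellow and nest_big_yellow below 0.013 m and z of big_yellow in the frame of nest_big_yellow between 0 and 0.007 m and angle between each of big_yellow, small_yellow, blue_part, capacitor's own z axis and vertical below 0.12 rad and angle between the x axis of big_yellow and the x axis of nest_big_yellow, either way round below 0.3 rad and linear speed of each of big_yellow, small_yellow, blue_part, capacitor below 0.02 m/s and angular speed of each of big_yellow, small_yellow, blue_part, capacitor below 0.2 rad/s and horizontal distance between small_yellow and nest_small_yellow below 0.013 m and z of small_yellow in the frame of nest_small_yellow between 0 and 0.007 m and angle between the x axis of small_yellow and the x axis of nest_small_yellow, either way round below 0.3 rad and horizontal distance between blue_part and nest_blue below 0.013 m and z of blue_part in the frame of nest_blue between 0 and 0.007 m and angle between the x axis of blue_part and the x axis of nest_blue, either way round below 0.3 rad and horizontal distance between capacitor and nest_round below 0.013 m and z of capacitor in the frame of nest_round between 0 and 0.007 m); the robot touches nothing.
It fails at once if a part is dropped or thrown (over 0.7 m/s with no finger on it: a fall of 25 mm) ((linear speed of big_yellow above 0.7 m/s and contact force between the fingers and big_yellow below 0.05 N) or (linear speed of small_yellow above 0.7 m/s and contact force between the fingers and small_yellow below 0.05 N) or (linear speed of blue_part above 0.7 m/s and contact force between the fingers and blue_part below 0.05 N) or (linear speed of capacitor above 0.7 m/s and contact force between the fingers and capacitor below 0.05 N)).
It fails at once if multimeter moved by more than 20 mm (distance of multimeter from where it was at the start of the episode above 0.02 m).
It fails at once if cutters moved by more than 20 mm (distance of cutters from where it was at the start of the episode above 0.02 m).
It also fails if it takes over 106 s, if anything falls off the work surface, if the arm or the gripper's body presses on something with over 40 N, if the wrist force passes 120 N, or if a joint passes its speed limit or range.

ROBOT

A 6-joint arm with a two-finger parallel gripper is mounted at the origin on the work surface. World frame = base frame: x ahead of the robot, y to its left, z up, the work surface at z = 0. Lengths are in m, angles in rad, forces in N, time in s.
With the tool pointing down it reaches from about 0.375 to 0.9 m from the base axis. Payload 3.1 kg.
Tool frame: the origin (TCP) lies between the finger pads; the fingertips stand 11 mm ahead of it and the grasp point (between the pads) lies 8 mm behind it; z points along the fingers, y is the line along which they close (so a half turn about z gives the same grasp; the last joint's range is limited). The gripper opens to 87 mm and grips with 3 to 60 N. Pads are 19 mm wide; open, the fingers measure 117 mm over their backs; the gripper's body (75 mm by 190 mm) begins 51 mm behind the grasp point.
Start: joints at [-1.325, 0.527, 1.433, -0, 1.181, -0.178], TCP at [0.257, -0.57, 0.234] pointing down, gripper open.
Joint ranges: [-3.08, 3.08], [-0.75, 2.2], [0.22, 2.44], [-1.43, 4.57], [0, 2.65], [-2.85, 2.85]. Speed limits (rad/s): [2.79, 2.79, 3.14, 3.14, 3.14, 3.14].

INTERFACE

Orientations are given as a unit quaternion [x, y, z, w].
In Python, from rig import robot gives the robot as it stands.
- The arm moves only by the tool move_arm, never from a script. Its argument "moves" is text: rows parted by semicolons, each of 7 numbers parted by spaces: the shift along the tool's x, y, z in units of 100 mm (1.0 is 100 mm), then the turn, a rotation vector about the tool's x, y, z in units of 90 degrees (1.0 is 90 degrees), then the opening, from 0 (shut) to 1 (fully open). A call has 1 to 12 rows; each row is the pose to reach, as a shift and turn from the pose commanded when the call began, along the tool's axes at that moment; what a row does not reach only later rows make up. A row lasts 1/10 s, in which the tool goes at most 50 mm and 8.59 degrees, less where a joint would pass 70% of its speed; a pose out of reach is approached as far as the arm can. A call with a number of a shift or a turn outside -1 to 1 is refused whole. A call with a gripper value outside its range is refused whole. The fingers move at their own pace and stop on an object; "squeeze" is the grip in N (left out, the last holds). Time passes only in rows, so rows that repeat a pose let the fingers close. It gives the time, the measured TCP pose, the force, the opening and the grip force at its end, in the units of the state.
- robot.get_obs(): the state, without advancing time (a new reading comes with each control period).
- robot.camera(name): name is "scene" or "side" or "wrist"; returns a dict with "image" (420x560x3 uint8, red, green, blue), "intrinsics" (3x3 intrinsics, pixels), "extrinsics" (4x4, takes a point from world to camera coordinates). Camera axes: x right, y up, looking along -z (the intrinsics and any distortion apply to the point x, -y, -z); pixel columns grow to the right and rows downward; lengths in m; the calibration is good to about 2 mm. A picture is of the moment at which its call begins. There is no depth.
- robot.hand_in(): hands the job in; it is judged then, once.
The state is a dict: "time": time; "q": joint angles; "joint_velocities": joint speeds; "joint_torque": joint torques, N m; "position": TCP position; "tool_rot": TCP orientation; "ft_force": force on the tool from outside, world axes, zero at the start; "moment": the same for the moment, N m; "grip_width": finger opening in m; "grip_force": force on a finger pad.
Only numpy, scipy, OpenCV 4.12 (cv2) and the standard library are available. Lean on these libraries where they do the work, as an engineer would, in place of code of your own. Each camera call takes 0.05 s, during which the arm holds its last target. There are 200 camera calls.

## Working session

There is one attempt and no reset: what is moved stays moved. The work goes in short steps, Python scripts to look and compute and a tool call to move; the robot and the scene stay as the last step left them, time stands still between calls to the robot, and variables do not carry over. Pictures are saved under pics/ and viewed, at most 14 in all, crops included, and the job is handed in when it is done.

Besides the shell and the picture viewer there is one more tool, called after "Request:" as name(argument=value, ...) on one line, values as JSON. move_arm: Moves the arm, as the interface text tells. Shifts and turns lie within -1 to 1; 1 stands for 100 mm of shift or 90 degrees of turn. Its arguments: {"type":"object","properties":{"moves":{"type":"string"},"squeeze":{"type":"number"}},"required":["moves"]}

```bash
mkdir -p pics; ls; cat > h.py <<'E'
import numpy as np, cv2
from rig import robot
def shot(n,f=None):
    c=robot.camera(n)
    if f: cv2.imwrite('pics/'+f,c['image'][:,:,::-1])
    return c
def px2w(c,u,v,z):
    K=np.array(c['intrinsics']);T=np.array(c['extrinsics'])
    d=np.linalg.inv(K)@np.array([u,v,1.]); d=np.array([d[0],-d[1],-d[2]])
    R=T[:3,:3].T; o=-R@T[:3,3]; d=R@d
    return (o+d*(z-o[2])/d[2])
def w2px(c,p):
    T=np.array(c['extrinsics']);q=T[:3,:3]@np.array(p)+T[:3,3]
    q=np.array(c['intrinsics'])@np.array([q[0],-q[1],-q[2]]);return q[:2]/q[2]
E
python3 - <<'E'
from h import *
for n in('scene','side','wrist'):
    c=shot(n,n+'0.png');T=np.array(c['extrinsics']);print(n,-T[:3,:3].T@T[:3,3],T[:3,:3].round(2).tolist(),c['intrinsics'][0][0])
    print({k:v for k,v in c.items() if k not in('image','extrinsics','intrinsics')})
print(robot.get_obs())
E
```

```text
pics
scene [ 1.17183718 -0.17139737  0.95533182] [[0.28, 0.96, -0.01], [-0.79, 0.24, 0.56], [0.54, -0.15, 0.83]] 413.551884562328
{}
side [0.20190056 0.6303115  0.74084866] [[-0.86, -0.51, -0.02], [0.33, -0.58, 0.74], [-0.39, 0.63, 0.67]] 440.74134525554035
{}
wrist [ 0.32698039 -0.53647456  0.38332651] [[0.41, -0.91, -0.0], [0.88, 0.39, -0.28], [0.26, 0.11, 0.96]] 346.26387419743793
{}
{'time': 0.15, 'q': array([-1.32552150e+00,  5.28268741e-01,  1.43360940e+00, -1.73661442e-05,
        1.18135957e+00, -1.78515905e-01]), 'joint_velocities': array([-0.00237882, -0.00269046, -0.0037176 ,  0.00091405, -0.00043451,
       -0.00144746]), 'joint_torque': array([-2.97087820e-05, -4.40432632e+01, -1.76842314e+01,  6.33360841e-02,
        5.52922895e-02, -1.01066134e-04]), 'position': array([ 0.25689337, -0.56917789,  0.23278604]), 'tool_rot': array([ 9.77633025e-01,  2.10316408e-01, -3.54761328e-05, -8.21800871e-04]), 'ft_force': array([-0.25425796, -0.45735593,  0.11148921]), 'moment': array([ 0.03324813, -0.00578595, -0.02401154]), 'grip_force': 0.0, 'grip_width': 0.0874828512284535}
```

View pics/scene0.png

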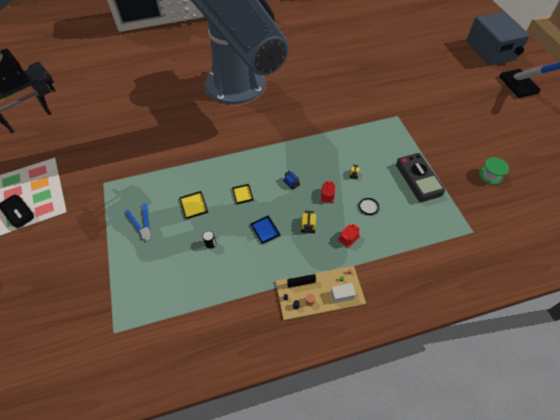

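View pics/side0.png

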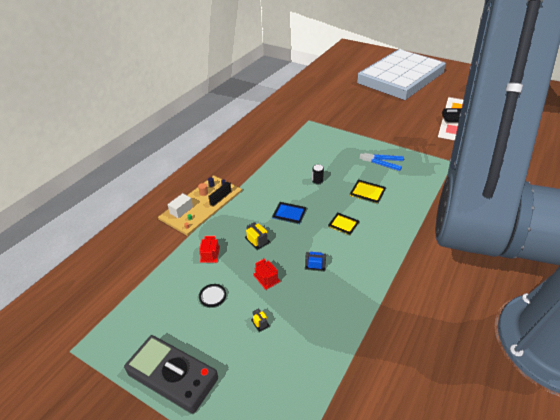

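The scene picture shows the nests: big yellow (194,205), small yellow (243,193), blue (265,229) and round (369,206). The parts are blue (291,180), big yellow (309,221), small yellow (355,172) and capacitor (209,240). Red look-alikes stand at (328,192) and (349,236). The side view agrees.

```bash
cat >> h.py <<'E'
def masks(c):
    h=cv2.cvtColor(c['image'],cv2.COLOR_RGB2HSV);H,S,V=[h[:,:,i].astype(int) for i in range(3)]
    return dict(y=(H>20)&(H<35)&(S>150)&(V>90), b=(H>105)&(H<125)&(S>150)&(V>50), w=(S<40)&(V>120))
def blobs(c,col,roi,amin=15):
    m=masks(c)[col].astype(np.uint8);k=np.zeros_like(m);u0,v0,u1,v1=roi;k[v0:v1,u0:u1]=m[v0:v1,u0:u1]
    cs,_=cv2.findContours(k,cv2.RETR_EXTERNAL,cv2.CHAIN_APPROX_NONE)
    return [x for x in cs if cv2.contourArea(x)>=amin]
def rect(c,ct,z):
    P=np.array([px2w(c,*p[0],z)[:2] for p in ct],np.float32)
    (x,y),(a,b),th=cv2.minAreaRect(P*1000)
    if a<b:a,b,th=b,a,th+90
    return np.round([x,y,a,b,(th+90)%180-90],1)
E
python3 - <<'E'
from h import *
for n,roi in(('scene',(100,120,460,280)),('side',(80,130,450,400))):
    c=shot(n)
    for col in 'ybw':
        for ct in blobs(c,col,roi):
            print(n,col,ct.mean((0,1)).round(),[rect(c,ct,z).tolist() for z in(.003,.03)])
E
```

```text
scene y [313. 221.] [[621.3, 74.3, 51.2, 13.7, -18.9], [636.9, 67.3, 49.7, 13.3, -18.9]]
scene y [304. 220.] [[613.5, 53.9, 48.6, 13.6, -18.6], [629.3, 47.5, 47.2, 13.3, -18.6]]
scene y [193. 205.] [[472.2, -227.8, 67.5, 58.0, 4.2], [492.0, -226.2, 65.6, 56.4, 4.2]]
scene y [242. 194.] [[475.7, -87.4, 49.6, 44.1, 0.6], [495.5, -89.8, 48.2, 42.9, 0.6]]
scene b [265. 229.] [[608.0, -56.5, 63.1, 50.1, 12.2], [624.0, -59.8, 61.3, 48.7, 12.2]]
scene b [133. 220.] [[474.5, -394.9, 77.8, 10.5, 22.5], [494.3, -388.6, 75.6, 10.2, 22.5]]
scene b [145. 215.] [[468.7, -360.7, 77.2, 11.2, -0.6], [488.7, -355.3, 75.0, 10.8, -0.6]]
scene b [289. 180.] [[470.3, 54.3, 40.3, 23.3, -16.9], [490.2, 47.9, 39.2, 22.6, -16.9]]
scene b [294. 175.] [[455.7, 73.2, 28.3, 7.0, 20.8], [476.0, 66.3, 27.5, 6.8, 20.8]]
scene w [208. 235.] [[582.1, -207.8, 25.3, 24.0, -11.3], [598.8, -206.7, 24.5, 23.3, -11.3]]
scene w [146. 233.] [[530.1, -364.8, 39.4, 24.0, 15.4], [548.3, -359.3, 38.3, 23.3, 15.4]]
scene w [368. 206.] [[619.7, 238.4, 43.0, 40.8, 40.3], [635.4, 226.8, 41.8, 39.6, 40.3]]
side y [256. 320.] [[508.4, 
[... 775 characters left out ...]
161.] [[476.6, -384.6, 82.3, 69.7, 9.9], [466.6, -347.5, 79.3, 67.1, 9.9]]
side w [174. 368.] [[582.4, 397.3, 39.6, 7.9, 1.5], [568.5, 405.8, 38.2, 7.6, 1.5]]
side w [212. 295.] [[621.4, 233.5, 45.7, 43.0, 29.9], [606.0, 248.0, 44.0, 41.4, 29.9]]
side w [180. 205.] [[862.7, 52.3, 70.6, 59.5, 83.7], [838.6, 73.4, 68.0, 57.3, 83.7]]
side w [318. 167.] [[633.0, -261.7, 29.9, 25.8, 86.5], [617.2, -229.0, 28.8, 24.9, 86.5]]
side w [366. 156.] [[534.9, -373.2, 40.4, 38.1, -77.3], [522.8, -336.5, 38.9, 36.7, -77.3]]
side w [444. 134.] [[376.8, -597.9, 45.1, 32.0, -74.9], [370.4, -553.0, 43.5, 30.8, -74.9]]
side w [132. 167.] [[1052.6, 38.1, 496.4, 459.3, -60.9], [1021.4, 59.7, 478.2, 442.5, -60.9]]
```

Request:
move_arm(moves="1 -0.9 0 0 0 0.269 1;1 -0.9 0 0 0 0.269 1;1 -0.9 0 0 0 0.269 1;1 -0.9 0 0 0 0.269 1;1 -0.9 0 0 0 0.269 1")

```text
time: 0.75
position: [0.3116, -0.4464, 0.2339]
tool_rot: [1.0, 0.002, 0.0, 0.001]
ft_force: [-0.4, -0.9, 0.1]
grip_width: 0.0874
grip_force: 0.0
```

Request:
move_arm(moves="1 -1 0 0 0 0 1;1 -1 0 0 0 0 1;1 -1 0 0 0 0 1;1 -1 0 0 0 0 1")

```text
time: 1.15
position: [0.4137, -0.3445, 0.2336]
tool_rot: [1.0, 0.003, 0.001, -0.0]
ft_force: [-1.6, -0.2, 0.5]
grip_width: 0.0868
grip_force: 0.0
```

Request:
move_arm(moves="1 -1 0 0 0 0 1;1 -1 0 0 0 0 1;1 -1 0 0 0 0 1;1 -1 0 0 0 0 1;1 -1 0 0 0 0 1")

```text
time: 1.65
position: [0.5112, -0.2476, 0.2334]
tool_rot: [1.0, 0.001, -0.0, 0.001]
ft_force: [0.2, -0.4, -1.0]
grip_width: 0.0873
grip_force: 0.0
```

```bash
cat >> h.py <<'E'
from scipy.spatial.transform import Rotation as Ro
def st():
    o=robot.get_obs();x=Ro.from_quat(o['tool_rot']).as_matrix()
    print('t',o['time'],'p',(o['position']*1000).round(1),'head',np.degrees(np.arctan2(x[1,0],x[0,0])).round(2),'tilt',np.degrees(np.arccos(-x[2,2])).round(2),'w',round(o['grip_width']*1000,1),'q',o['q'].round(2))
    return o
E
python3 - <<'E'
from h import *
st();c=shot('wrist','w1.png')
for ct in blobs(c,'w',(0,0,560,420)): print('w',ct.mean((0,1)).round(),cv2.contourArea(ct),rect(c,ct,.045))
for ct in blobs(c,'y',(0,0,560,420)): print('y',ct.mean((0,1)).round(),cv2.contourArea(ct),rect(c,ct,.003))
for ct in blobs(c,'b',(0,0,560,420)): print('b',ct.mean((0,1)).round(),cv2.contourArea(ct),rect(c,ct,.003))
E
```

```text
t 1.65 p [ 511.2 -247.6  233.4] head 0.14 tilt 0.08 w 87.3 q [-0.65  0.45  1.58 -0.    1.11  0.92]
w [387. 164.] 709.0 [ 538.1 -353.    37.8   23.3   11.6]
w [234.  90.] 589.0 [ 607.4 -205.8   25.1   24.4  -89.9]
y [480. 320.] 19.0 [ 336.6 -501.5   20.4    7.6    2.2]
y [478. 302.] 17.0 [ 361.3 -494.3   22.8    9.    16.3]
y [139. 213.] 1431.5 [475.7 -86.2  49.6  41.4  -1. ]
y [262. 216.] 2751.0 [ 472.4 -227.6   68.6   57.4    4.2]
b [ 10. 215.] 557.5 [474.8  64.3  33.   31.9 -66.5]
b [378. 216.] 665.5 [ 4.721e+02 -3.608e+02  8.410e+01  1.260e+01 -4.000e-01]
b [407. 212.] 637.0 [ 476.8 -394.    83.8   12.3   22.4]
b [95. 90.] 2833.5 [608.4 -55.5  63.2  47.7  12.1]
```

View pics/w1.png

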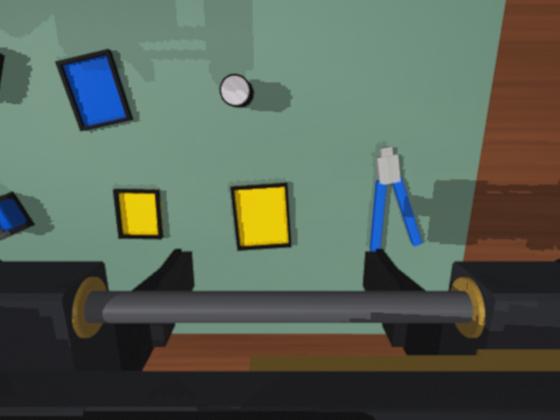

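The wrist view shows the capacitor top at (235,90), the big, small and blue nests at (262,216), (139,213) and (95,90), and the cutters at (388,200). It agrees with the scene camera. I am going for the capacitor.

Request:
move_arm(moves="0.963 -0.416 0.3 0 0 0 1;0.963 -0.416 0.6 0 0 0 1;0.963 -0.416 1 0 0 0 1;0.963 -0.416 1 0 0 0 1;0.963 -0.416 1 0 0 0 1")

```text
time: 2.2
position: [0.6051, -0.2057, 0.1315]
tool_rot: [1.0, -0.0, -0.002, -0.001]
ft_force: [-0.8, -0.8, 0.3]
grip_width: 0.0872
grip_force: 0.0
```

Request:
move_arm(moves="0 0 0.3 0 0 0 1;0 0 0.6 0 0 0 1;0 0 0.9 0 0 0 1;0 0 1 0 0 0 1;0 0 1 0 0 0 1")

```text
time: 2.7
position: [0.6065, -0.2059, 0.0342]
tool_rot: [1.0, -0.0, -0.0, 0.0]
ft_force: [0.2, 0.4, 0.5]
grip_width: 0.0871
grip_force: 0.0
```

Request:
move_arm(moves="0 0 0.05 0 0 0 1;0 0 0.05 0 0 0 0.1;0 0 0.05 0 0 0 0.1;0 0 0.05 0 0 0 0.1;0 0 0.05 0 0 0 0.1;0 0 0.05 0 0 0 0.1;0 0 0.05 0 0 0 0.1;0 0 0.05 0 0 0 0.1", squeeze=15)

```text
time: 3.5
position: [0.6072, -0.2045, 0.0285]
tool_rot: [1.0, 0.001, -0.0, -0.0]
ft_force: [-0.3, -0.6, 0.2]
grip_width: 0.0392
grip_force: 0.0
```

Request:
move_arm(moves="0 0 0 0 0 0 0.1;0 0 0 0 0 0 0.1;0 0 0 0 0 0 0.1;0 0 0 0 0 0 0.1;0 0 0 0 0 0 0.1")

```text
time: 4.0
position: [0.6072, -0.2045, 0.0285]
tool_rot: [1.0, 0.001, -0.0, -0.0]
ft_force: [0.3, 0.8, -0.8]
grip_width: 0.0294
grip_force: 15.0
```

Request:
move_arm(moves="0 0 -0.2 0 0 0 0.1;0 0 -0.5 0 0 0 0.1;0 0 -0.8 0 0 0 0.1;0 0 -0.8 0 0 0 0.1")

```text
time: 4.4
position: [0.61, -0.2059, 0.1129]
tool_rot: [1.0, 0.001, 0.004, 0.002]
ft_force: [-0.0, 0.1, -0.7]
grip_width: 0.03
grip_force: 15.0
```

Request:
move_arm(moves="0 -0.3 -0.5 0 0 0 0.1;0 -0.6 -0.9 0 0 0 0.1;0 -1 -1 0 0 0 0.1;0 -1 -1 0 0 0 0.1")

```text
time: 4.8
position: [0.6076, -0.0997, 0.2111]
tool_rot: [1.0, 0.003, 0.002, -0.001]
ft_force: [-0.3, -0.3, 0.3]
grip_width: 0.0294
grip_force: 15.0
```

Request:
move_arm(moves="-0.6 -0.4 -0.2 0 0 0 0.1;-0.6 -0.8 -0.2 0 0 0 0.1;-0.6 -1 -0.2 0 0 0 0.1;-0.6 -1 -0.2 0 0 0 0.1")

```text
time: 5.2
position: [0.5448, -0.0017, 0.2276]
tool_rot: [1.0, 0.002, -0.002, -0.001]
ft_force: [-0.8, -1.1, 0.2]
grip_width: 0.0298
grip_force: 15.0
```

Request:
move_arm(moves="0 -0.4 0 0 0 0 0.1;0 -0.8 0 0 0 0 0.1;0 -1 0 0 0 0 0.1;0 -1 0 0 0 0 0.1;0 -1 0 0 0 0 0.1")

```text
time: 5.7
position: [0.5469, 0.0945, 0.2276]
tool_rot: [1.0, 0.001, -0.001, 0.001]
ft_force: [0.8, 0.2, -0.4]
grip_width: 0.0298
grip_force: 15.0
```

```bash
python3 - <<'E'
from h import *
st();c=shot('wrist','w2.png')
for col in 'ybw':
  for ct in blobs(c,col,(0,0,560,300)): print(col,ct.mean((0,1)).round(),cv2.contourArea(ct),rect(c,ct,.003),rect(c,ct,.03))
E
```

```text
t 5.7 p [546.9  94.5 227.6] head 0.1 tilt 0.09 w 29.8 q [-0.03  0.44  1.62 -0.    1.09  1.54]
y [437. 243.] 1228.0 [477.5 -87.7  44.6  41.3   0. ] [488.1 -74.5  41.4  38.4   0. ]
y [150. 232.] 178.0 [492.  243.2  26.9  13.4 -29.5] [501.5 232.6  25.   12.4 -29.5]
y [546. 248.] 1181.5 [ 470.7 -217.8   67.7   31.2    3.5] [ 481.8 -195.2   62.8   28.9    3.5]
y [136. 228.] 102.0 [496.1 258.5  20.3   9.  -26.4] [505.3 246.8  18.9   8.4 -26.4]
y [327. 113.] 543.5 [622.5  44.9  40.   15.9 -21.4] [622.6  48.6  37.1  14.8 -21.4]
y [306. 104.] 643.5 [631.3  67.4  40.   17.9 -21.2] [630.8  69.5  37.2  16.6 -21.2]
b [305. 252.] 61.5 [465.8  63.6  23.9   6.1  15. ] [477.2  65.9  22.1   5.6  15. ]
b [317. 242.] 144.5 [480.1  52.3  24.9  12.7  22.3] [490.4  55.5  23.1  11.8  22.3]
b [424. 126.] 2733.5 [608.  -57.5  63.8  48.   12.1] [609.2 -46.5  59.2  44.6  12.1]
w [278. 282.] 737.5 [430.4  95.9  62.7  23.8 -90. ] [444.3  95.9  58.2  22.1 -90. ]
w [142. 115.] 1564.0 [620.1 238.4  46.7  44.7  -5.3] [620.4 228.2  43.4  41.5  -5.3]
```

View pics/w2.png

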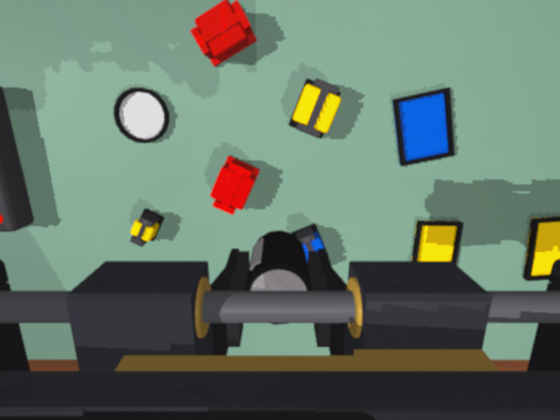

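The wrist view shows the round nest at (142,115), big_yellow at (316,108) turned about −21°, small_yellow at (145,228), blue_part partly hidden at (312,243) and two red look-alikes. I will place the capacitor now.

Request:
move_arm(moves="0.4 -0.4 0.2 0 0 0 0.1;0.733 -0.8 0.4 0 0 0 0.1;0.733 -1 0.7 0 0 0 0.1;0.733 -1 0.9 0 0 0 0.1;0.733 -1 0.9 0 0 0 0.1")

```text
time: 6.25
position: [0.6178, 0.1941, 0.1342]
tool_rot: [1.0, 0.0, -0.004, 0.001]
ft_force: [-0.2, 0.4, -0.7]
grip_width: 0.0295
grip_force: 15.0
```

Request:
move_arm(moves="0 -0.3 0.1 0 0 0 0.1;0 -0.44 0.3 0 0 0 0.1;0 -0.44 0.6 0 0 0 0.1;0 -0.44 0.8 0 0 0 0.1;0 -0.44 0.9 0 0 0 0.1;0 -0.44 0.9 0 0 0 0.1;0 -0.44 0.9 0 0 0 0.1")

```text
time: 6.95
position: [0.6212, 0.2387, 0.0499]
tool_rot: [1.0, -0.0, 0.001, -0.0]
ft_force: [-0.6, 0.9, -0.8]
grip_width: 0.0297
grip_force: 15.0
```

```bash
python3 - <<'E'
from h import *
st();c=shot('scene');im=c['image'];u,v=w2px(c,[.62,.238,.02]).astype(int)
cv2.imwrite('pics/s3.png',cv2.resize(im[v-40:v+40,u-50:u+50,::-1],None,fx=5,fy=5))
E
```

```text
t 6.95 p [621.2 238.7  49.9] head -0.0 tilt 0.13 w 29.7 q [ 0.2   0.81  1.45 -0.    0.88  1.77]
```

View pics/s3.png

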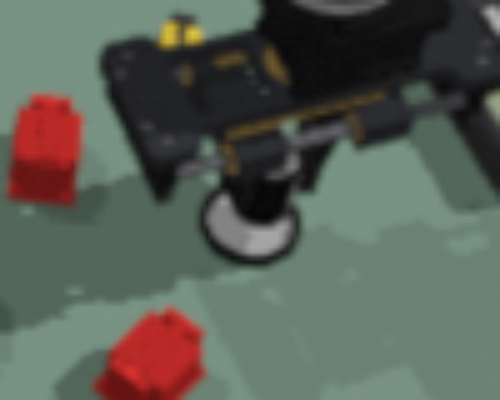

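The capacitor hangs over the round nest, at crop position (250,225), and is well centred. I will lower it and let go.

Request:
move_arm(moves="0 0 0.08 0 0 0 0.1;0 0 0.13 0 0 0 0.1;0 0 0.16 0 0 0 0.1;0 0 0.18 0 0 0 0.1;0 0 0.18 0 0 0 0.1;0 0 0.18 0 0 0 0.1")

```text
time: 7.6
position: [0.6197, 0.2395, 0.0315]
tool_rot: [1.0, 0.001, -0.0, 0.0]
ft_force: [-1.0, -0.6, 5.1]
grip_width: 0.0298
grip_force: 15.0
```

Request:
move_arm(moves="0 0 0 0 0 0 0.4;0 0 0 0 0 0 0.6;0 0 0 0 0 0 0.6;0 0 0 0 0 0 0.6;0 0 0 0 0 0 0.6;0 0 -0.2 0 0 0 0.6;0 0 -0.5 0 0 0 0.6;0 0 -0.9 0 0 0 1;0 0 -1 0 0 0 1")

```text
time: 8.5
position: [0.6229, 0.2402, 0.1352]
tool_rot: [1.0, 0.001, 0.004, -0.001]
ft_force: [0.2, 1.3, 0.8]
grip_width: 0.0617
grip_force: 0.0
```

Request:
move_arm(moves="-0.4 0 -0.4 0 0 0 1;-0.8 0.2 -0.8 0 0 0 1;-0.8 0.2 -0.8 0 0 0 1;-0.8 0.2 -0.8 0 0 0 1")

```text
time: 8.9
position: [0.5396, 0.2192, 0.2121]
tool_rot: [1.0, 0.001, 0.001, -0.0]
ft_force: [0.6, -0.4, 0.0]
grip_width: 0.0853
grip_force: 0.0
```

```bash
python3 - <<'E'
from h import *
st();c=shot('wrist','w4.png')
for col in 'ybw':
  for ct in blobs(c,col,(0,0,560,300)): print(col,ct.mean((0,1)).round(),cv2.contourArea(ct),rect(c,ct,.028),rect(c,ct,.048))
E
```

```text
t 8.9 p [539.6 219.2 212.1] head 0.06 tilt 0.15 w 85.3 q [0.19 0.49 1.57 0.   1.08 1.76]
y [471. 292.] 28.0 [430.6  14.4  20.1   9.7  31.2] [441.7  26.7  18.9   9.1  31.2]
y [549. 244.] 670.0 [487.4 -60.9  40.7  23.9   0. ] [495.  -44.1  38.3  22.5   0. ]
y [263. 232.] 116.5 [499.3 236.6  20.7   8.9 -28.4] [506.3 235.7  19.5   8.4 -28.4]
y [251. 225.] 161.5 [506.4 248.4  22.   11.  -28.2] [512.9 246.8  20.6  10.3 -28.2]
y [467. 105.] 543.0 [622.5  46.3  36.8  13.5 -21.8] [622.1  56.7  34.6  12.7 -21.8]
y [441.  96.] 1107.0 [630.8  71.9  39.8  25.3 -21.1] [629.9  80.8  37.5  23.8 -21.1]
b [422. 253.] 421.5 [476.5  71.3  40.6  17.   23.3] [484.8  80.2  38.2  15.9  23.3]
b [442. 249.] 211.5 [480.   51.3  30.8   9.8  23.6] [488.1  61.4  29.    9.2  23.6]
b [546. 123.] 1622.5 [606.6 -30.   59.1  24.4  11.7] [607.1 -15.1  55.6  22.9  11.7]
w [ 74. 172.] 251.5 [560.5 420.   37.5   7.4   1.8] [563.8 408.1  35.2   6.9   1.8]
w [255. 108.] 659.0 [619.9 242.4  26.1  25.7  90. ] [619.6 241.1  24.5  24.2  90. ]
w [265. 110.] 660.0 [618.7 234.1  43.9  35.4 -18.8] [618.6 233.3  41.3  33.3 -18.8]
```

View pics/w4.png

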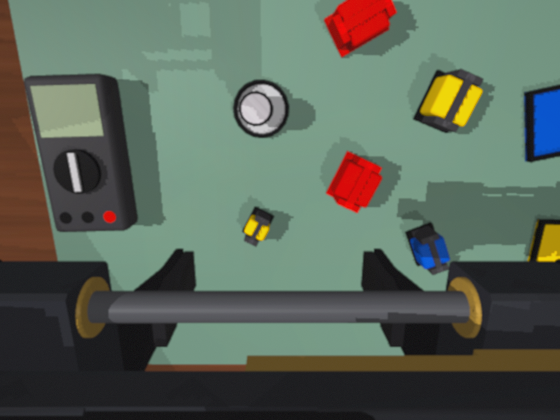

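The capacitor stands inside the round nest at (255,108). Small_yellow is at (257,228), blue_part at (430,249) and big_yellow at (452,100). Next is small_yellow.

Request:
move_arm(moves="-0.366 -0.218 0.2 0 0 0.09 0.65;-0.366 -0.218 0.5 0 0 0.18 0.65;-0.366 -0.218 0.8 0 0 0.27 0.65;-0.366 -0.218 0.9 0 0 0.314 0.65;-0.366 -0.218 0.9 0 0 0.314 0.65;-0.366 -0.218 0.9 0 0 0.314 0.65")

```text
time: 9.55
position: [0.5041, 0.2413, 0.1192]
tool_rot: [0.97, -0.243, -0.0, 0.0]
ft_force: [0.2, 0.8, -0.3]
grip_width: 0.0573
grip_force: 0.0
```

Request:
move_arm(moves="0 0 0.3 0 0 0 0.6;0 0 0.6 0 0 0 0.6;0 0 0.8 0 0 0 0.6;0 0 0.95 0 0 0 0.6;0 0 0.99 0 0 0 0.6;0 0 0.99 0 0 0 0.6")

```text
time: 10.15
position: [0.504, 0.2412, 0.0215]
tool_rot: [0.97, -0.243, 0.0, -0.0]
ft_force: [0.0, -0.2, 0.5]
grip_width: 0.0525
grip_force: 0.0
```

Request:
move_arm(moves="0 0 0 0 0 0 0.1;0 0 0 0 0 0 0.1;0 0 0 0 0 0 0.1;0 0 0 0 0 0 0.1;0 0 0 0 0 0 0.1;0 0 0 0 0 0 0.1;0 0 0 0 0 0 0.1;0 0 0 0 0 0 0.1;0 0 0 0 0 0 0.1", squeeze=15)

```text
time: 11.05
position: [0.5035, 0.2411, 0.022]
tool_rot: [0.97, -0.244, 0.0, -0.0]
ft_force: [-0.8, -0.2, 5.1]
grip_width: 0.0235
grip_force: 15.0
```

```bash
python3 -c "
from h import *
st()"
```

```text
t 11.05 p [503.5 241.1  22. ] head -28.19 tilt 0.03 w 23.5 q [ 0.25  0.76  1.74 -0.    0.64  2.31]
```

Request:
move_arm(moves="0 0 -0.3 0 0 0 0.1;0 0 -0.6 0 0 -0.09 0.1;0 0 -1 0 0 -0.18 0.1;0 0 -1 0 0 -0.27 0.1;0 0 -1 0 0 -0.308 0.1;0 0 -1 0 0 -0.308 0.1")

```text
time: 11.65
position: [0.5031, 0.2411, 0.1216]
tool_rot: [1.0, -0.004, -0.0, -0.0]
ft_force: [-0.5, 0.0, -0.6]
grip_width: 0.0236
grip_force: 15.0
```

Request:
move_arm(moves="-0.1 0.4 0 0 0 0 0.1;-0.2 0.8 0 0 0 0 0.1;-0.2 1 0 0 0 0 0.1;-0.2 1 0 0 0 0 0.1")

```text
time: 12.05
position: [0.4818, 0.1392, 0.121]
tool_rot: [1.0, -0.007, -0.001, 0.0]
ft_force: [-0.0, 0.3, -0.9]
grip_width: 0.024
grip_force: 15.0
```

Request:
move_arm(moves="0 0.4 0 0 0 0 0.1;0 0.8 0 0 0 0 0.1;0 1 0 0 0 0 0.1;0 1 0 0 0 0 0.1")

```text
time: 12.45
position: [0.4825, 0.0398, 0.1213]
tool_rot: [1.0, -0.006, 0.0, 0.0]
ft_force: [-0.1, 0.6, -0.6]
grip_width: 0.0233
grip_force: 15.0
```

Request:
move_arm(moves="0 0.4 0 0 0 0 0.1;0 0.8 0 0 0 0 0.1;0 0.9 0 0 0 0 0.1;0 0.9 0 0 0 0 0.1;0 0.9 0 0 0 0 0.1;0 0.9 0 0 0 0 0.1")

```text
time: 13.05
position: [0.4806, -0.0469, 0.1214]
tool_rot: [1.0, -0.003, -0.0, -0.0]
ft_force: [0.1, -0.5, -1.7]
grip_width: 0.0242
grip_force: 15.0
```

```bash
python3 -c "
from h import *
st()"
```

```text
t 13.05 p [480.6 -46.9 121.4] head -0.37 tilt 0.06 w 24.2 q [-0.33  0.52  1.89  0.    0.73  1.25]
```

Request:
move_arm(moves="-0.05 0.3 0 0 0 0 0.1;-0.05 0.4 0.2 0 0 0 0.1;-0.05 0.4 0.5 0 0 0 0.1;-0.05 0.4 0.7 0 0 0 0.1;-0.05 0.4 0.8 0 0 0 0.1;-0.05 0.4 0.87 0 0 0 0.1;-0.05 0.4 0.92 0 0 0 0.1;-0.05 0.4 0.955 0 0 0 0.1;-0.05 0.4 0.955 0 0 0 0.1;-0.05 0.4 0.955 0 0 0 0.1")

```text
time: 14.05
position: [0.476, -0.0888, 0.0265]
tool_rot: [1.0, -0.004, 0.0, 0.0]
ft_force: [0.9, -0.9, -0.7]
grip_width: 0.0237
grip_force: 15.0
```

```bash
python3 - <<'E'
from h import *
st();c=shot('side');im=c['image'];u,v=w2px(c,[.476,-.087,.02]).astype(int)
cv2.imwrite('pics/s5.png',cv2.resize(im[v-40:v+40,u-50:u+50,::-1],None,fx=5,fy=5))
E
```

```text
t 14.05 p [476.  -88.8  26.5] head -0.46 tilt 0.06 w 23.7 q [-0.42  0.71  1.93 -0.    0.5   1.16]
```

View pics/s5.png

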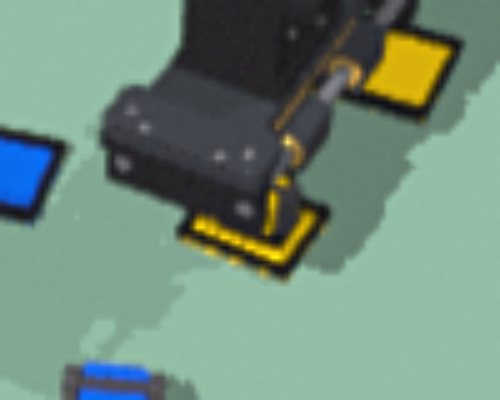

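Small_yellow is in its nest, held at crop position (280,215). I will release it, rise and move over towards blue_part for a look.

Request:
move_arm(moves="0 0 0.01 0 0 0 0.1;0 0 0.01 0 0 0 0.4;0 0 0.01 0 0 0 0.5;0 0 0.01 0 0 0 0.5;0 0 0.01 0 0 0 0.5;0 0 -0.2 0 0 0 0.5;0 0 -0.5 0 0 0 0.7;0 0 -0.9 0 0 0 1;0 0 -1 0 0 0 1")

```text
time: 15.0
position: [0.4775, -0.0894, 0.1292]
tool_rot: [1.0, -0.004, 0.003, 0.001]
ft_force: [-0.2, -0.1, -0.2]
grip_width: 0.0597
grip_force: 0.0
```

Request:
move_arm(moves="0.4 -0.4 -0.4 0 0 0 1;0.7 -0.8 -0.9 0 0 0 1;0.7 -1 -0.9 0 0 0 1;0.7 -1 -0.9 0 0 0 1;0.7 -1 -0.9 0 0 0 1")

```text
time: 15.5
position: [0.5463, 0.0117, 0.2161]
tool_rot: [1.0, -0.003, 0.0, 0.0]
ft_force: [-0.6, 0.2, -0.9]
grip_width: 0.0863
grip_force: 0.0
```

```bash
python3 - <<'E'
from h import *
st();c=shot('wrist','w6.png')
for col in 'yb':
  for ct in blobs(c,col,(0,0,560,300)): print(col,ct.mean((0,1)).round(),cv2.contourArea(ct),rect(c,ct,.003),rect(c,ct,.03))
E
```

```text
t 15.5 p [546.3  11.7 216.1] head -0.31 tilt 0.03 w 86.3 q [-0.18  0.44  1.65 -0.    1.05  1.39]
y [471. 289.] 31.0 [ 422.2 -212.5   17.8    9.1   50.7] [ 437.1 -195.8   16.5    8.4   50.7]
y [364. 246.] 770.0 [475.4 -87.3  50.1  41.8  -1.9] [486.4 -79.9  46.4  38.7  -1.9]
y [494. 241.] 1807.0 [ 481.2 -228.    54.6   48.5  -86.9] [ 491.8 -210.1   50.5   44.9  -86.9]
y [240. 112.] 682.0 [622.4  51.2  40.1  18.4 -21.5] [622.5  48.3  37.1  17.  -21.5]
y [217. 103.] 588.5 [631.5  74.   39.8  15.7 -21.4] [630.9  69.5  36.8  14.5 -21.4]
b [228. 260.] 201.0 [461.5  71.1  31.7  10.1  22.6] [473.5  66.8  29.4   9.3  22.6]
b [244. 251.] 406.5 [472.5  52.8  38.2  18.6  22.9] [483.7  49.8  35.4  17.3  22.9]
b [347. 126.] 2989.5 [608.1 -57.   63.7  49.2  12.2] [609.3 -51.8  59.   45.5  12.2]
```

View pics/w6.png

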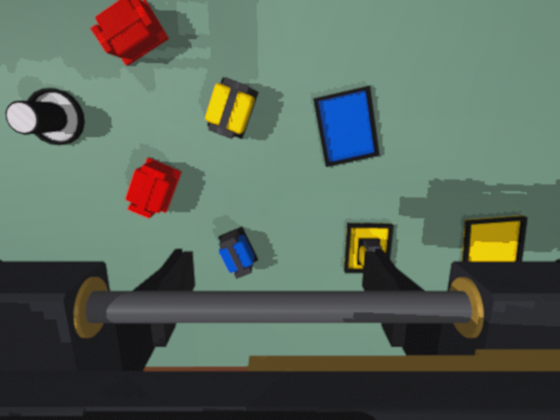

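Small_yellow sits in its nest at (370,248). Blue_part is at (238,252), turned about +23°, and the blue nest is at (347,126). Now I go for blue.

Request:
move_arm(moves="-0.4 -0.3 0.2 0 0 -0.09 0.75;-0.678 -0.478 0.5 0 0 -0.18 0.75;-0.678 -0.478 0.8 0 0 -0.257 0.75;-0.678 -0.478 0.95 0 0 -0.257 0.75;-0.678 -0.478 0.95 0 0 -0.257 0.75;-0.678 -0.478 0.95 0 0 -0.257 0.75")

```text
time: 16.15
position: [0.4781, 0.0582, 0.1202]
tool_rot: [0.981, 0.196, -0.001, -0.0]
ft_force: [-0.3, -1.0, -0.1]
grip_width: 0.0658
grip_force: 0.0
```

Request:
move_arm(moves="0 0 0.3 0 0 0 0.65;0 0 0.6 0 0 0 0.65;0 0 0.8 0 0 0 0.65;0 0 0.94 0 0 0 0.65;0 0 0.98 0 0 0 0.65;0 0 0.98 0 0 0 0.65")

```text
time: 16.75
position: [0.4794, 0.0586, 0.0232]
tool_rot: [0.981, 0.196, 0.0, 0.0]
ft_force: [-0.3, -0.6, 0.2]
grip_width: 0.0566
grip_force: 0.0
```

Request:
move_arm(moves="0 0 0 0 0 0 0.1;0 0 0 0 0 0 0.1;0 0 0 0 0 0 0.1;0 0 0 0 0 0 0.1;0 0 0 0 0 0 0.1;0 0 0 0 0 0 0.1;0 0 0 0 0 0 0.1;0 0 0 0 0 0 0.1;0 0 0 0 0 0 0.1", squeeze=18)

```text
time: 17.65
position: [0.4793, 0.0591, 0.0235]
tool_rot: [0.981, 0.196, 0.0, 0.0]
ft_force: [-0.6, 0.0, 4.1]
grip_width: 0.03
grip_force: 18.0
```

```bash
python3 -c "
from h import *
st()"
```

```text
t 17.65 p [479.3  59.1  23.5] head 22.66 tilt 0.05 w 30.0 q [-0.11  0.72  1.94  0.    0.49  1.07]
```

Request:
move_arm(moves="0 0 -0.3 0 0 0 0.1;0 0 -0.6 0 0 0.06 0.1;0 0 -1 0 0 0.116 0.1;0 0 -1 0 0 0.116 0.1;0 0 -1 0 0 0.116 0.1")

```text
time: 18.15
position: [0.4793, 0.0591, 0.1236]
tool_rot: [0.994, 0.107, 0.001, 0.0]
ft_force: [0.4, -0.1, -1.1]
grip_width: 0.0295
grip_force: 18.0
```

Request:
move_arm(moves="0.3 0.4 0 0 0 0 0.1;0.6 0.7 0 0 0 0 0.1;0.8 0.95 0 0 0 0 0.1;0.8 0.95 0 0 0 0 0.1;0.8 0.95 0 0 0 0 0.1;0.8 0.95 0 0 0 0 0.1")

```text
time: 18.75
position: [0.5749, -0.0159, 0.1213]
tool_rot: [0.994, 0.107, -0.002, -0.001]
ft_force: [-0.3, 0.1, -1.2]
grip_width: 0.0298
grip_force: 18.0
```

```bash
cat >> h.py <<'E'
def go(x,y,z,head):
    o=st();M=Ro.from_quat(o['tool_rot']).as_matrix();d=M.T@(np.array([x,y,z])-o['position']*1000)
    h=np.degrees(np.arctan2(M[1,0],M[0,0]));print('shift',(d/100).round(3),'turn',round((h-head)/90,3))
E
python3 -c "
from h import *
go(608.2,-57,27,12.2)"
```

```text
t 18.75 p [574.9 -15.9 121.3] head 12.25 tilt 0.3 w 29.8 q [-0.22  0.61  1.65  0.    0.88  1.13]
shift [0.242 0.474 0.941] turn 0.001
```

Request:
move_arm(moves="0.2 0.3 0 0 0 0 0.1;0.242 0.474 0.2 0 0 0 0.1;0.242 0.474 0.5 0 0 0 0.1;0.242 0.474 0.7 0 0 0 0.1;0.242 0.474 0.8 0 0 0 0.1;0.242 0.474 0.87 0 0 0 0.1;0.242 0.474 0.92 0 0 0 0.1;0.242 0.474 0.955 0 0 0 0.1;0.242 0.474 0.955 0 0 0 0.1;0.242 0.474 0.955 0 0 0 0.1")

```text
time: 19.75
position: [0.6114, -0.058, 0.0282]
tool_rot: [0.994, 0.107, 0.001, 0.0]
ft_force: [0.9, 0.3, -1.2]
grip_width: 0.0299
grip_force: 18.0
```

```bash
python3 - <<'E'
from h import *
go(608.2,-57,27,12.2);c=shot('side');im=c['image'];u,v=w2px(c,[.608,-.057,.02]).astype(int)
cv2.imwrite('pics/s7.png',cv2.resize(im[v-40:v+40,u-50:u+50,::-1],None,fx=5,fy=5))
E
```

```text
t 19.75 p [611.4 -58.   28.2] head 12.23 tilt 0.07 w 29.9 q [-0.28  0.79  1.6  -0.    0.75  1.08]
shift [-0.029 -0.017  0.012] turn 0.0
```

View pics/s7.png

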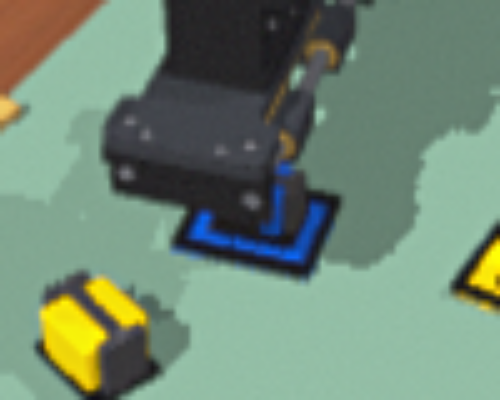

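Blue_part is inside its nest, at crop position (270,220). I will nudge it, release, and head for big_yellow.

Request:
move_arm(moves="-0.02 -0.01 0.01 0 0 0 0.1;-0.02 -0.01 0.015 0 0 0 0.1;-0.02 -0.01 0.015 0 0 0 0.55;-0.02 -0.01 0.015 0 0 0 0.55;-0.02 -0.01 0.015 0 0 0 0.55;-0.02 -0.01 0.015 0 0 0 0.55;-0.02 -0.01 -0.2 0 0 0 0.55;-0.02 -0.01 -0.6 0 0 0 0.75;-0.02 -0.01 -1 0 0 0 0.75;0.1 -0.3 -1 0 0 0 0.75;0.1 -0.3 -1 0 0 0 0.75;0.1 -0.3 -1 0 0 0 0.75")

```text
time: 21.0
position: [0.614, -0.0261, 0.1275]
tool_rot: [0.994, 0.107, -0.0, 0.0]
ft_force: [-0.6, 0.4, -0.2]
grip_width: 0.0649
grip_force: 0.0
```

```bash
python3 -c "
from h import *
go(626.7,59,25,-21.4)"
```

```text
t 21.0 p [614.  -26.1 127.5] head 12.31 tilt 0.04 w 64.9 q [-0.22  0.65  1.55 -0.    0.95  1.13]
shift [ 0.306 -0.804  1.024] turn 0.375
```

Request:
move_arm(moves="0.2 -0.4 0 0 0 0.09 0.75;0.306 -0.804 0 0 0 0.18 0.75;0.306 -0.804 0 0 0 0.27 0.75;0.306 -0.804 0.05 0 0 0.375 0.75;0.306 -0.804 0.05 0 0 0.375 0.75;0.306 -0.804 0.05 0 0 0.375 0.75")

```text
time: 21.6
position: [0.6268, 0.0578, 0.1216]
tool_rot: [0.983, -0.186, -0.001, 0.0]
ft_force: [0.6, -0.9, -0.3]
grip_width: 0.065
grip_force: 0.0
```

Request:
move_arm(moves="0 0 0.3 0 0 0 0.7;0 0 0.6 0 0 0 0.7;0 0 0.8 0 0 0 0.7;0 0 0.93 0 0 0 0.7;0 0 0.97 0 0 0 0.7;0 0 0.97 0 0 0 0.7")

```text
time: 22.2
position: [0.6274, 0.0582, 0.0253]
tool_rot: [0.982, -0.187, -0.0, 0.0]
ft_force: [-0.1, 0.5, 0.1]
grip_width: 0.0613
grip_force: 0.0
```

Request:
move_arm(moves="0 0 0 0 0 0 0.2;0 0 0 0 0 0 0.2;0 0 0 0 0 0 0.2;0 0 0 0 0 0 0.2;0 0 0 0 0 0 0.2;0 0 0 0 0 0 0.2;0 0 0 0 0 0 0.2;0 0 0 0 0 0 0.2", squeeze=20)

```text
time: 23.0
position: [0.6277, 0.0585, 0.0263]
tool_rot: [0.982, -0.187, 0.0, -0.0]
ft_force: [-0.8, 0.4, 5.5]
grip_width: 0.0376
grip_force: 20.0
```

```bash
python3 -c "
from h import *
go(626.7,59,25,-21.4)"
```

```text
t 23.0 p [627.7  58.5  26.3] head -21.52 tilt 0.06 w 37.6 q [-0.08  0.81  1.55 -0.    0.78  1.86]
shift [-0.011 -0.001  0.013] turn -0.001
```

Request:
move_arm(moves="0 0 -0.3 0 0 0 0.2;0 0 -0.6 0 0 -0.09 0.2;0 0 -1 0 0 -0.18 0.2;0 0 -1 0 0 -0.284 0.2;0 0 -1 0 0 -0.284 0.2;0 0 -1 0 0 -0.284 0.2")

```text
time: 23.6
position: [0.6263, 0.0587, 0.1246]
tool_rot: [0.999, 0.034, -0.001, -0.0]
ft_force: [0.4, 0.4, -1.2]
grip_width: 0.0379
grip_force: 20.0
```

Request:
move_arm(moves="-0.25 0.4 0 0 0 0 0.2;-0.5 0.8 0 0 0 0 0.2;-0.58 0.9 0 0 0 0 0.2;-0.58 0.9 0 0 0 0 0.2")

```text
time: 24.0
position: [0.574, -0.0367, 0.1243]
tool_rot: [0.999, 0.033, -0.002, -0.001]
ft_force: [-0.2, 0.6, -1.5]
grip_width: 0.0377
grip_force: 20.0
```

Request:
move_arm(moves="-0.25 0.4 0 0 0 0 0.2;-0.5 0.8 0 0 0 0 0.2;-0.58 0.9 0 0 0 0 0.2;-0.58 0.9 0 0 0 0 0.2;-0.58 0.9 0 0 0 0 0.2;-0.58 0.9 0 0 0 0 0.2")

```text
time: 24.6
position: [0.5252, -0.1277, 0.1254]
tool_rot: [0.999, 0.036, 0.0, -0.0]
ft_force: [0.3, -0.5, -1.6]
grip_width: 0.0378
grip_force: 20.0
```

```bash
python3 -c "
from h import *
go(472.4,-227.7,30,4)"
```

```text
t 24.6 p [ 525.2 -127.7  125.4] head 4.12 tilt 0.04 w 37.8 q [-0.45  0.57  1.74  0.    0.83  1.05]
shift [-0.599  0.96   0.954] turn 0.001
```

Request:
move_arm(moves="-0.3 0.4 0 0 0 0 0.2;-0.599 0.8 0 0 0 0 0.2;-0.599 0.96 0.2 0 0 0 0.2;-0.599 0.96 0.5 0 0 0 0.2;-0.599 0.96 0.7 0 0 0 0.2;-0.599 0.96 0.8 0 0 0 0.2;-0.599 0.96 0.87 0 0 0 0.2;-0.599 0.96 0.92 0 0 0 0.2;-0.599 0.96 0.95 0 0 0 0.2;-0.599 0.96 0.95 0 0 0 0.2;-0.599 0.96 0.95 0 0 0 0.2")

```text
time: 25.7
position: [0.4717, -0.2293, 0.0311]
tool_rot: [0.999, 0.035, 0.0, 0.0]
ft_force: [-1.0, -0.6, -1.3]
grip_width: 0.0376
grip_force: 20.0
```

```bash
python3 - <<'E'
from h import *
go(472.4,-227.7,29,4);c=shot('side');im=c['image'];u,v=w2px(c,[.472,-.228,.02]).astype(int)
cv2.imwrite('pics/s8.png',cv2.resize(im[v-40:v+40,u-50:u+50,::-1],None,fx=5,fy=5))
E
```

```text
t 25.7 p [ 471.7 -229.3   31.1] head 4.04 tilt 0.06 w 37.6 q [-0.67  0.72  1.83  0.    0.59  0.83]
shift [ 0.009 -0.016  0.021] turn 0.0
```

View pics/s8.png

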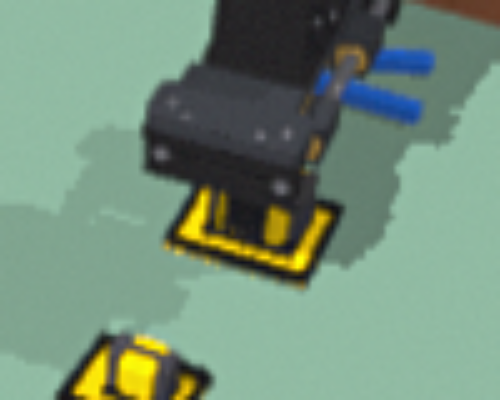

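Big_yellow hangs inside its nest, at crop position (250,225). I will lower it the last 2 mm, let go and rise, then check everything.

Request:
move_arm(moves="0 0 0.01 0 0 0 0.2;0 0 0.02 0 0 0 0.2;0 0 0.02 0 0 0 0.2;0 0 0.02 0 0 0 0.65;0 0 0.02 0 0 0 0.65;0 0 0.02 0 0 0 0.65;0 0 0.02 0 0 0 0.65;0 0 -0.2 0 0 0 0.65;0 0 -0.6 0 0 0 0.75;0 0 -1 0 0 0 1;0 0 -1 0 0 0 1")

```text
time: 26.85
position: [0.4741, -0.2312, 0.1351]
tool_rot: [0.999, 0.035, 0.004, 0.003]
ft_force: [0.5, -0.8, -1.4]
grip_width: 0.0732
grip_force: 0.0
```

Request:
move_arm(moves="0.4 -0.4 -0.5 0 0 0 1;0.8 -0.7 -0.9 0 0 0 1;0.8 -0.7 -0.9 0 0 0 1;0.8 -0.7 -0.9 0 0 0 1;0.8 -0.7 -0.9 0 0 0 1;0.8 -0.7 -0.9 0 0 0 1")

```text
time: 27.45
position: [0.5443, -0.1536, 0.2187]
tool_rot: [0.999, 0.035, -0.002, -0.001]
ft_force: [-0.1, 0.1, -1.2]
grip_width: 0.0873
grip_force: 0.0
```

```bash
python3 - <<'E'
from h import *
st();c=shot('wrist','w9.png')
for col in 'yb':
  for ct in blobs(c,col,(0,0,560,300)): print(col,ct.mean((0,1)).round(),cv2.contourArea(ct),rect(c,ct,.003),rect(c,ct,.036))
im=np.hstack([shot('scene')['image'][130:270,160:400],shot('side')['image'][150:310,180:420][:140]])
cv2.imwrite('pics/s9.png',cv2.resize(im[:,:,::-1],(800,233),interpolation=cv2.INTER_CUBIC))
E
```

```text
t 27.45 p [ 544.3 -153.6  218.7] head 4.01 tilt 0.25 w 87.3 q [-0.47  0.47  1.6  -0.    1.08  1.03]
y [474. 291.] 31.0 [ 433.8 -390.7   19.7   10.6   53.2] [ 450.7 -368.8   18.     9.6   53.2]
y [342. 250.] 1949.0 [ 471.3 -227.7   69.2   56.4    3.6] [ 484.8 -220.4   62.9   51.3    3.6]
y [216. 240.] 1098.5 [475.3 -86.7  49.8  42.6  -0.6] [488.5 -92.2  45.3  38.8  -0.6]
b [484. 244.] 384.5 [ 492.  -388.2   45.8   13.4   22.2] [ 503.7 -366.4   41.7   12.2   22.2]
b [455. 257.] 507.0 [ 473.6 -361.2   82.1   14.7   -0.6] [ 486.9 -341.9   74.7   13.3   -0.6]
b [189. 117.] 2983.0 [608.  -56.   63.9  49.1  12.1] [609.2 -64.3  58.1  44.6  12.1]
```

View pics/w9.png

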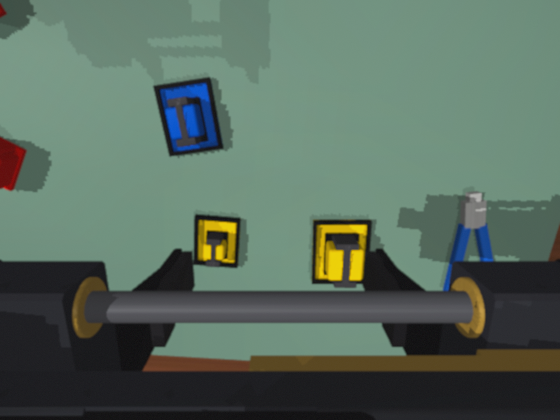

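View pics/s9.png

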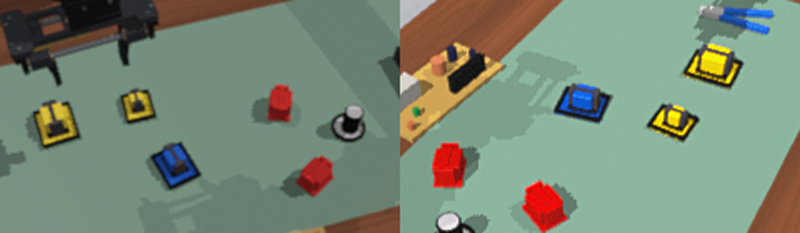

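All three transformers stand in their nests: blue (187,117), small_yellow (216,243) and big_yellow (345,258). The capacitor is in the round nest. I will check the centres quickly and hand in.

```bash
python3 - <<'E'
from h import *
c=shot('wrist')
for n,u,v,z,t in(('big',346,260,.039,(472,-228)),('small',215,246,.031,(475.5,-87)),('blue',184,121,.035,(608,-56))):
    print(n,(px2w(c,u,v,z)[:2]*1000-t).round(1))
print(robot.hand_in())
E
```

```text
big [6.7 0.8]
small [ 6.1 -3.2]
blue [-1.3 -3.9]
the job is handed in; nothing more can be done
None
```

All four parts are set down and released in their matching nests. My last rough check put the transformers within about 7 mm of centre, and the capacitor, measured just after placing, about 3 mm off. The multimeter and cutters were not touched. I handed the job in at about 27.5 s; no verdict came back.

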